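# Wedge the rocking bench tester

### The job

The small bench tester rocks forward on its foot bar because its front feet are gone. Slide the wooden wedge lying in front of it, thin end first, under the tester's front edge until it is tight and takes up the gap; only push it with the fingers, never pinch it or pick it up. Then press down firmly on the top of the tester just behind its front edge: if it still dips, push the wedge further, and finish while pressing down there with the tester staying level on the wedge; leave the screwdriver, spool and jar where they are.

Things in the scene. Friction and masses are not known exactly. Their poses are not given: they have to be found in the camera images.
- mat: grey work mat under everything, fixed, 460 x 540 mm, 3 mm thick: its top is at world z = 0.003. Origin on the bench under the middle of the tester's foot bar.
- stand: black foot bar under the tester, fixed, 200 mm along y, 22 mm along x. Origin on its centre line, 0 to 4 mm above the mat's top (differs from run to run); x points from the tester's front to its rear, y to its left, z up. The rocking axis runs along y, 14 mm above the origin. The tester can only rock on it: it cannot slide, turn or be lifted.
- tester (a joint): rocking angle (rad) of the tester, a cream housing 210 mm deep (-120 to +90 mm in x from the axis), 220 wide, 64 high, 1.9 to 2.6 kg. 0: level on its rear feet, as it sits when left alone; it cannot lean further back. Grows to 0.07 as the front dips (edge 8.4 mm lower). Without the wedge 2 to 3 N down on press_spot tips it; released, it falls back.
- press_spot (a point): point on the tester's flat top face, 20 mm behind its front edge, mid-width. Press down here or close by, with about 10 N (under 5 N is too soft). It moves with the tester; axes as the stand's when level.
- front_edge (a point): middle of the tester's lower front edge, which runs along the stand's y. When level it is 14 to 18 mm above the mat, as the stand's height. Below it the space is open for 109 mm farther in, up to the foot bar. The tester's top is 64 mm above this edge.
- wedge: plain wooden wedge, loose on the mat, 70 to 120 g, 130 mm long (x), 45 wide (y). Origin at the centre of its flat underside. Thin end, 4 mm high, at x = +65 mm; thick end, 28 mm high, an upright face at x = -65 mm; even slope between. It jams with 54 to 76 mm of its length under the tester: the push, about 1 N on the mat alone, then rises sharply. It stays by friction when let go.
- wedge_back (a point): centre of the wedge's upright thick-end face, 14 mm above its underside: the place to push, in the wedge's +x direction.
- spool: bystander: metal solder spool standing on end, 54 mm across, 40 mm high, origin under its centre
- driver: bystander: screwdriver lying down, 150 mm long along its x, handle to -x, origin under its middle
- jar: bystander: small lidded parts jar, 40 mm across, 55 mm high, origin under its centre
Mind the look-alikes: they are no part of the job. Of the things shaped like the wedge, the wooden one is meant.

How it is judged:
On the way:
1. the wedge's thin end has gone at least 20 mm in under the tester's front edge (x of wedge in the frame of front_edge above -0.045 m), for 0.1 s.
At the end, for the whole second after the job is handed in: the fingers press down on the front part of the tester's top (within about 55 mm of the front edge) with more than 4 N, the wedge untouched by the robot carries the front edge (more than 1 N), and the tester stays level within 0.015 rad, about 1.8 mm of dip at its front edge (contact force between the fingers and stand above 4 N and x of the grasp point in the frame of press_spot below 0.035 m and z of the grasp point in the frame of press_spot above 0 m and contact force between wedge and stand above 1 N and contact force between the fingers and wedge below 0.1 N and value of joint tester below 0.015 rad and height (world z) of wedge below 0.008 m and linear speed of wedge below 0.02 m/s); the arm keeps its last pose, push and grip.
It fails at once if the wedge is lifted off the mat or stood up (height (world z) of wedge above 0.018 m or angle between wedge's own z axis and vertical above 0.3 rad).
It fails at once if the spool is moved by more than 20 mm or tipped (distance of spool from where it was at the start of the episode above 0.02 m or angle between spool's own z axis and vertical above 0.4 rad).
It fails at once if the screwdriver is moved by more than 20 mm (distance of driver from where it was at the start of the episode above 0.02 m).
It fails at once if the jar is moved by more than 20 mm or tipped (distance of jar from where it was at the start of the episode above 0.02 m or angle between jar's own z axis and vertical above 0.4 rad).
It also fails if it takes over 45 s, if anything falls off the work surface, if the arm or the gripper's body presses on something with over 40 N, if the wrist force passes 120 N, or if a joint passes its speed limit or range.

### The arm

A 7-joint arm with a two-finger parallel gripper is mounted at the origin on the work surface. World frame = base frame: x ahead of the robot, y to its left, z up, the work surface at z = 0. Lengths are in m, angles in rad, forces in N, time in s.
With the tool pointing down it reaches from about 0.35 to 0.9 m from the base axis. Payload 8.1 kg.
Tool frame: the origin (TCP) lies midway between the tips of the shut fingers; the grasp point (between the pads) lies 19 mm behind it; z points along the fingers, y is the line along which they close (so a half turn about z gives the same grasp; the last joint's range is limited). The gripper opens to 92 mm and grips with 3 to 60 N. Pads are 19 mm wide; open, the fingers measure 130 mm over their backs; the gripper's body (75 mm by 190 mm) begins 47 mm behind the grasp point.
Start: joints at [1.177, 0.434, 0.025, 1.573, -0.012, 1.134, -0.075], TCP at [0.179, -0.599, 0.227] pointing down, gripper open.
Joint ranges: [-2.62, 2.62], [-0.44, 2.09], [-1.27, 1.32], [0.08, 2.57], [-1.32, 4.46], [0.12, 2], [-2.74, 2.74]. Speed limits (rad/s): [2.22, 2.22, 3.01, 3.01, 3.14, 3.14, 3.14].

### API

Orientations are given as a 3x3 rotation matrix whose columns are the frame's x, y, z axes.
In Python, from workcell import ctrl, viewer, finish_job, spotter gives the robot as it stands. The module is installed in compiled form; this text tells all that it offers.
- The arm moves only by the shell command python3 -m pendant 'ROWS'. ROWS is text: rows parted by semicolons, each of 5 numbers parted by spaces: the opening, from -1 (shut) to 1 (fully open), then the shift along the tool's x, y, z as a fraction of full scale, then the turn about the tool's z as a fraction of full scale. In form: claw tx ty tz yaw; .... A call has 1 to 8 rows; each row shifts and turns the commanded pose from where the row before left it, along the tool's axes as they then stand; what a row does not reach is not made up. Full scale, the value 1, is 0.3 m for a shift and 30 degrees for a turn. A row lasts 1/8 s, in which the tool goes at most 62.5 mm and 10.7 degrees, less where a joint would pass 70% of its speed; a pose out of reach is approached as far as the arm can. A call with a number of a shift or a turn outside -1 to 1 is refused whole. A call with a gripper value outside its range is refused whole. The fingers move at their own pace and stop on an object; the grip force is fixed at half the most. Time passes only in rows, so rows that do not move let the fingers close. It gives the time, the measured TCP pose, the force, the opening and the grip force at its end, in the units of the state.
- ctrl.read_state(): the state, without advancing time (a new reading comes with each control period).
- viewer.capture(name): name is "scene" or "top" or "wrist"; returns a dict with "color" (420x560x3 uint8, red, green, blue), "camera_matrix" (3x3 intrinsics, pixels), "distortion" ([k1, k2, p1, p2, k3] as OpenCV has them; the pictures are not rectified), "extrinsics" (4x4, takes a point from world to camera coordinates); the wrist camera has in their place "mount" (4x4, takes a point from camera to tool coordinates, whose origin is the TCP and whose axes are the flange's). Camera axes: x right, y down, z forward; pixel columns grow to the right and rows downward; lengths in m; the calibration is good to about 2 mm. A picture is of the moment at which its call begins: read the wrist's pose just before it. There is no depth.
- finish_job(): hands the job in; it is judged then, once.
Trained networks look in a picture, given as the dict that the camera call returned (one of the last four; its "shot" number tells which), for a name from the list of things; names that differ only in an ending like _2 or _b are one class to them, and where a whole thing is asked for, a point or a joint stands for the part that bears it (a point fixed in the world has none). Each returns a list of dicts, best first, with "conf" (0 to 1); they miss things now and then, are a little off and sometimes report something else, mostly with a low value. They report only what shows in the picture. A call takes as long as a camera call. They do not tell look-alikes from the thing itself.
- spotter.trace(thing, picture): "region" (420x560 bool, what is visible of it) and "rect" ([left, top, width, height] as shares, 0 to 1, of the picture: columns of its width, rows of its height, round what is visible of it).
- spotter.tip_of(thing, picture): "xy" ([column, row] as shares, 0 to 1, of the picture: columns of its width, rows of its height: a listed point, or the origin of a listed thing).
The state is a dict: "time": time; "joint_pos": joint angles; "joint_vel": joint speeds; "joint_efforts": joint torques, N m; "tcp_pos": TCP position; "orientation": TCP orientation; "wrist_force": force on the tool from outside, world axes, zero at the start; "moment": the same for the moment, N m; "finger_gap": opening from 0.0 (shut) to 1.0 (fully open); "grasp_force": force on a finger pad.
Only numpy, scipy, OpenCV 4.12 (cv2) and the standard library are available. Lean on these libraries where they do the work, as an engineer would, in place of code of your own. Each camera call takes 0.05 s, during which the arm holds its last target. There are 200 camera calls.

## Working session

There is one attempt and no reset: what is moved stays moved. The work goes in short steps, Python scripts to look and compute and a shell command to move; the robot and the scene stay as the last step left them, time stands still between calls to the robot, and variables do not carry over. Pictures are saved under pics/ and viewed, at most 10 in all, crops included, and the job is handed in when it is done.

```bash
mkdir -p pics; cat > h.py <<'E'
import numpy as np, cv2
from workcell import ctrl, viewer, spotter
def ray(p,uv):
    K=np.array(p["camera_matrix"]);D=np.array(p["distortion"])
    n=cv2.undistortPoints(np.array([[uv]],float),K,D)[0,0]
    if "extrinsics" in p: T=np.linalg.inv(np.array(p["extrinsics"]))
    else:
        s=ctrl.read_state();W=np.eye(4);W[:3,:3]=s["orientation"];W[:3,3]=s["tcp_pos"];T=W@np.array(p["mount"])
    return T[:3,3],T[:3,:3]@np.array([n[0],n[1],1])
def atz(p,uv,z):
    o,d=ray(p,uv);return o+d*(z-o[2])/d[2]
def save(p,n): cv2.imwrite("pics/"+n,p["color"][:,:,::-1])
E
python3 - <<'E'
from h import *
s=ctrl.read_state();print(s["time"],s["tcp_pos"],np.round(s["orientation"],3),s["finger_gap"])
for c in("top","scene"):
    p=viewer.capture(c);save(p,c+"0.png")
    for t in("wedge","wedge_back","front_edge","press_spot","spool","driver","jar"):
        for d in spotter.tip_of(t,p)[:3]:
            uv=np.array(d["xy"])*[560,420];z={"press_spot":.083,"front_edge":.019,"wedge_back":.017}.get(t,.003)
            print(c,t,round(d["conf"],2),uv.round(1),atz(p,uv,z).round(4))
E
```

```text
0.0 [ 0.1789646  -0.5983001   0.22594964] [[ 0.958  0.287 -0.001]
 [ 0.287 -0.958  0.001]
 [-0.    -0.002 -1.   ]] 1.000478664239817
top wedge 0.87 [226.1 301.5] [0.2887 0.1765 0.003 ]
top wedge 0.8 [398.3 309.3] [ 0.2689 -0.2375  0.003 ]
top wedge 0.8 [139.2 252.6] [0.4071 0.3903 0.003 ]
top wedge_back 0.68 [277.7 232.2] [0.4545 0.0512 0.017 ]
top wedge_back 0.67 [415.9 287.5] [ 0.3209 -0.2778  0.017 ]
top wedge_back 0.64 [222.2 275.7] [0.3507 0.1847 0.017 ]
top front_edge 0.67 [294.5 173.4] [0.5985 0.0094 0.019 ]
top press_spot 0.84 [296.1 159.8] [0.6183 0.007  0.083 ]
top spool 0.69 [216.2 168.6] [0.615  0.2039 0.003 ]
top spool 0.51 [277.8 233.1] [0.4534 0.051  0.003 ]
top driver 0.71 [373.  231.8] [ 0.4555 -0.1817  0.003 ]
top jar 0.69 [366.3 157.1] [ 0.6419 -0.1701  0.003 ]
top jar 0.54 [372.2 232.3] [ 0.4542 -0.1796  0.003 ]
scene wedge 0.85 [305.7 125.1] [0.4163 0.3893 0.003 ]
scene wedge 0.77 [109.5 283.1] [ 0.2662 -0.2502  0.003 ]
scene wedge 0.65 [278.8 233.1] [0.5237 0.0373 0.003 ]
scene wedge_back 0.91 [248.  160.8] [0.3541 0.1889 0.017 ]
scene wedge_back 0.81 [120.3 301.4] [ 0.3233 -0.2779  0.017 ]
scene wedge_back 0.7 [306.9 102.8] [0.3846 0.4596 0.017 ]
scene front_edge 0.72 [198.4 290.5] [ 0.4524 -0.1795  0.019 ]
scene press_spot 0.75 [310.2 236.2] [0.6129 0.0099 0.083 ]
scene spool 0.57 [343.8 197.2] [0.6107 0.2035 0.003 ]
scene driver 0.7 [202.1 291.7] [ 0.4539 -0.1716  0.003 ]
scene jar 0.68 [280.4 329.4] [ 0.639  -0.1696  0.003 ]
```

View pics/top0.png

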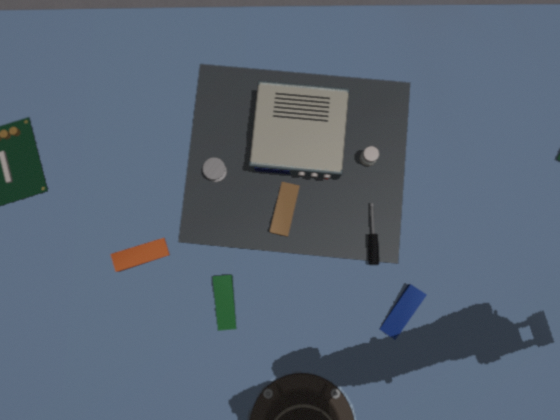

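View pics/scene0.png

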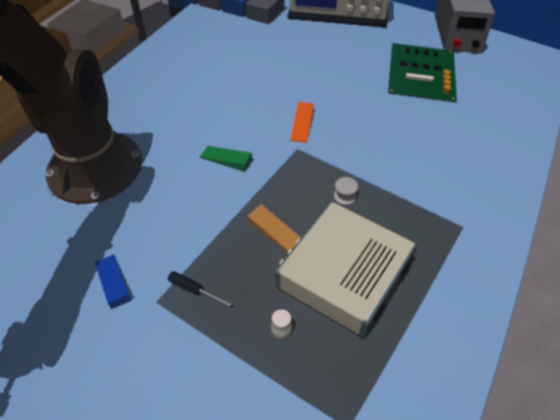

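Top view: wedge candidates are wooden (286,209), green (225,302), red (140,255) and blue (403,311). I choose the wooden one in front of the tester at (300,130). The driver is at (373,240), the jar at (370,156) and the spool at (215,170).

```bash
python3 - <<'E'
from h import *
p=viewer.capture("top");im=p["color"]
hsv=cv2.cvtColor(im,cv2.COLOR_RGB2HSV)
m=cv2.inRange(hsv,(8,90,60),(22,255,255));m[:, :240]=0;m[:,330:]=0;m[:170]=0;m[250:]=0
c=max(cv2.findContours(m,0,1)[0],key=cv2.contourArea)
b=cv2.boxPoints(cv2.minAreaRect(c))
for q in b: print("wedge corner",q,atz(p,q,.003).round(4),atz(p,q,.031).round(4))
m=cv2.inRange(hsv,(15,15,120),(40,120,255));m[:60]=0;m[200:]=0;m[:,:235]=0;m[:,355:]=0
c=max(cv2.findContours(m,0,1)[0],key=cv2.contourArea)
for q in cv2.approxPolyDP(c,5,True)[:,0]: print("tester",q,atz(p,q.astype(float),.083).round(4))
s=viewer.capture("scene")
a=cv2.resize(im[60:255,235:400],None,fx=3,fy=3,interpolation=2)[:,:,::-1]
cv2.imwrite("pics/crop.png",a)
E
```

```text
wedge corner [269.11768 231.5294 ] [0.4573 0.0723 0.003 ] [0.4552 0.0716 0.031 ]
wedge corner [281.70593 181.17647] [0.5822 0.0409 0.003 ] [0.5772 0.0409 0.031 ]
wedge corner [299.35297 185.58824] [ 0.5709 -0.0027  0.003 ] [ 0.5662 -0.0018  0.031 ]
wedge corner [286.7647  235.94118] [0.4463 0.0292 0.003 ] [0.4445 0.0294 0.031 ]
tester [260  84] [0.8027 0.0913 0.083 ]
tester [251 161] [0.6161 0.1121 0.083 ]
tester [339 170] [ 0.5936 -0.0923  0.083 ]
tester [347  93] [ 0.7789 -0.1148  0.083 ]
```

View pics/crop.png

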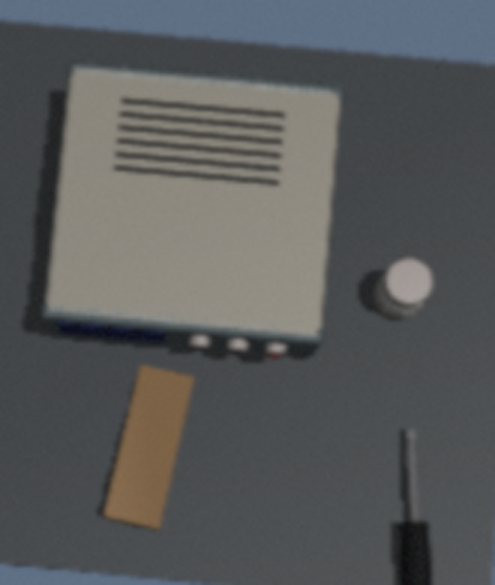

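The close crop confirms the bare wooden wedge at crop (148,445), thin end towards the tester. The plan is to push its thick end with the shut fingers, about 38 mm wide, tool x along the wedge's +x.

```bash
python3 -m pendant '-1 0 0 0 0.34; -1 0 0 0 0.34; -1 0 0 0 0.34; -1 0.05 -0.2 0 0; -1 0.05 -0.2 0 0; -1 0.05 -0.2 0 0; -1 0.05 -0.2 0 0; -1 0 -0.2 0 0'
python3 -m pendant '-1 0 -0.2 0 0; -1 0 -0.2 0 0; -1 0 -0.2 0 0; -1 0 -0.2 0 0; -1 0 -0.2 0 0; -1 0 -0.2 0 0; -1 0 0 0 0'
```

```text
time: 1.9
tcp_pos: [0.3112, -0.3202, 0.227]
orientation: [[0.971, -0.24, 0.001], [-0.24, -0.971, -0.001], [0.001, 0.0, -1.0]]
wrist_force: [0.9, 0.1, -0.1]
finger_gap: 0.179
grasp_force: 0.0
time: 2.78
tcp_pos: [0.3973, 0.0318, 0.2272]
orientation: [[0.972, -0.234, 0.002], [-0.234, -0.972, 0.002], [0.001, -0.002, -1.0]]
wrist_force: [0.9, -0.3, -0.1]
finger_gap: 0.004
grasp_force: 0.0
```

```bash
python3 - <<'E'
from h import *
p=viewer.capture("wrist");save(p,"w1.png")
for t in("wedge_back","wedge","front_edge"):
    for d in spotter.tip_of(t,p)[:2]:
        uv=np.array(d["xy"])*[560,420];z={"front_edge":.019,"wedge_back":.017}.get(t,.003)
        print(t,round(d["conf"],2),uv.round(1),atz(p,uv,z).round(4))
im=p["color"];hsv=cv2.cvtColor(im,cv2.COLOR_RGB2HSV)
m=cv2.inRange(hsv,(6,90,60),(22,255,255))
c=max(cv2.findContours(m,0,1)[0],key=cv2.contourArea)
for q in cv2.approxPolyDP(c,6,True)[:,0].astype(float): print("poly",q,atz(p,q,.003).round(4),atz(p,q,.031).round(4),atz(p,q,.007).round(4))
E
```

```text
wedge_back 0.93 [152.3 247.8] [0.3522 0.1815 0.017 ]
wedge_back 0.74 [245.  133.2] [0.4492 0.0467 0.017 ]
wedge 0.93 [529.4 228.1] [ 0.2651 -0.2437  0.003 ]
wedge 0.69 [245.8  62.5] [0.5156 0.0277 0.003 ]
poly [220.   0.] [0.5762 0.0362 0.003 ] [0.5685 0.034  0.031 ] [0.5751 0.0359 0.007 ]
poly [222. 132.] [0.4553 0.0699 0.003 ] [0.4565 0.0652 0.031 ] [0.4555 0.0692 0.007 ]
poly [266. 133.] [0.4429 0.0249 0.003 ] [0.445  0.0236 0.031 ] [0.4432 0.0247 0.007 ]
poly [267.   0.] [ 0.5651 -0.0078  0.003 ] [ 0.5582 -0.0067  0.031 ] [ 0.5641 -0.0076  0.007 ]
```

View pics/w1.png

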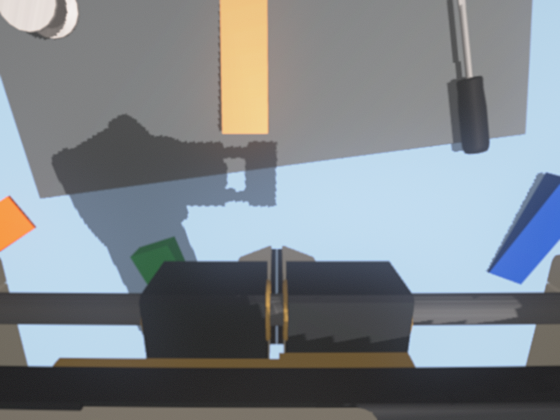

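The wrist view shows the wedge's thick end at (245,133), its axis running along the tool's x. Next I line up behind it and go down.

```bash
python3 -m pendant '-1 0.025 -0.09 0 0; -1 0 0 0.17 0; -1 0 0 0.17 0; -1 0 0 0.17 0; -1 0 0 0.16 0; -1 0 0 0 0'
```

```text
time: 3.72
tcp_pos: [0.4078, 0.05, 0.0236]
orientation: [[0.97, -0.242, -0.006], [-0.242, -0.97, -0.002], [-0.006, 0.003, -1.0]]
wrist_force: [-0.3, -0.0, 0.7]
finger_gap: 0.004
grasp_force: 0.0
```

```bash
python3 -m pendant '-1 0 -0.015 0.035 0; -1 0.07 0 0 0; -1 0.03 0 0 0; -1 0.03 0 0 0; -1 0.03 0 0 0; -1 0 0 0 0'
```

```text
time: 4.47
tcp_pos: [0.4587, 0.0444, 0.0154]
orientation: [[0.97, -0.242, 0.001], [-0.242, -0.97, 0.0], [0.001, -0.0, -1.0]]
wrist_force: [0.1, 0.0, 0.1]
finger_gap: 0.007
grasp_force: 0.0
```

```bash
cat >> h.py <<'E'
def look(tag):
    p=viewer.capture("top");im=p["color"];hsv=cv2.cvtColor(im,cv2.COLOR_RGB2HSV)
    m=cv2.inRange(hsv,(8,90,60),(22,255,255));m[:, :240]=0;m[:,330:]=0;m[:150]=0;m[250:]=0
    c=max(cv2.findContours(m,0,1)[0],key=cv2.contourArea)
    for q in cv2.boxPoints(cv2.minAreaRect(c)): print("wedge",q,atz(p,q,.025).round(4))
    cv2.imwrite(f"pics/{tag}.png",np.hstack([cv2.resize(im[130:255,230:360],None,fx=3,fy=3)[:,:,::-1],cv2.resize(viewer.capture("scene")["color"][170:310,210:350],(375,375))[:,:,::-1]]))
    s=ctrl.read_state();print(s["time"],np.round(s["tcp_pos"],4),np.round(s["wrist_force"],2))
E
python3 -c "
from h import *
look('a1')"
```

```text
wedge [283.19232 180.03847] [0.5811 0.0372 0.025 ]
wedge [284.46155 173.6923 ] [0.5968 0.0341 0.025 ]
wedge [301.19232 177.03847] [ 0.5883 -0.0067  0.025 ]
wedge [299.9231  183.38463] [ 0.5726 -0.0034  0.025 ]
4.575 [0.4577 0.0445 0.0152] [ 0.71 -0.05  0.11]
```

View pics/a1.png

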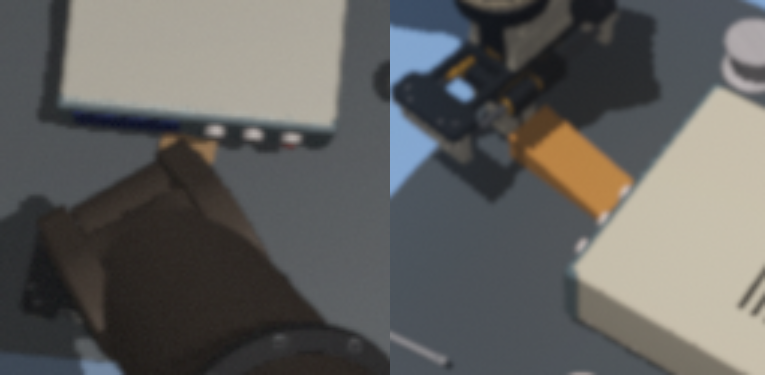

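The crop shows the fingers on the thick end (about 535,120 in the right panel) and the thin end reaching the tester's edge. I keep pushing and turn slightly to square it up.

```bash
python3 -m pendant '-1 0.03 0 0 -0.08; -1 0.03 0 0 -0.08; -1 0.03 0 0 -0.08; -1 0.03 0 0 0; -1 0.03 0 0 0'; python3 -m pendant '-1 0.02 0 0 0';  python3 -m pendant '-1 0.02 0 0 0'
```

```text
time: 5.2
tcp_pos: [0.5024, 0.037, 0.0152]
orientation: [[0.993, -0.118, -0.0], [-0.118, -0.993, -0.0], [-0.0, 0.0, -1.0]]
wrist_force: [-0.2, -0.4, -0.5]
finger_gap: 0.004
grasp_force: 0.2
time: 5.32
tcp_pos: [0.5086, 0.0363, 0.0152]
orientation: [[0.993, -0.118, 0.0], [-0.118, -0.993, -0.0], [0.0, 0.0, -1.0]]
wrist_force: [-0.4, 0.9, 0.4]
finger_gap: 0.005
grasp_force: 0.3
time: 5.45
tcp_pos: [0.5143, 0.0356, 0.0152]
orientation: [[0.993, -0.118, -0.0], [-0.118, -0.993, -0.0], [-0.0, 0.0, -1.0]]
wrist_force: [-0.6, 0.2, -0.2]
finger_gap: 0.006
grasp_force: 0.3
```

```bash
for i in 1; do python3 -m pendant '-1 0.012 0 0 0'|grep -E 'pos|wrist'; python3 -m pendant '-1 0.012 0 0 0'|grep -E 'pos|wrist'; python3 -m pendant '-1 0.01 0 0 0'|grep -E 'pos|wrist'; done
```

```text
tcp_pos: [0.5156, 0.0353, 0.0149]
wrist_force: [-13.8, 1.9, 10.2]
tcp_pos: [0.516, 0.0351, 0.0145]
wrist_force: [-23.2, 3.3, 18.3]
tcp_pos: [0.5162, 0.0349, 0.0142]
wrist_force: [-30.8, 4.7, 25.3]
```

```bash
python3 -c "
from h import *
look('a2')"
```

```text
Traceback (most recent call last):
  File "h.py", line 16, in look
    c=max(cv2.findContours(m,0,1)[0],key=cv2.contourArea)
ValueError: max() iterable argument is empty
```

The push rose to about 31 N, so the wedge is jammed. I back off straight and look.

```bash
python3 -m pendant '-1 -0.03 0 0 0; -1 -0.07 0 0 0; -1 -0.1 0 0 0; -1 0 0 -0.2 0; -1 0 0 -0.2 0; -1 0 0 0 0'
python3 - <<'E'
from h import *
p=viewer.capture("scene");cv2.imwrite("pics/a2.png",cv2.resize(p["color"][160:340,200:430],None,fx=3,fy=3)[:,:,::-1])
p=viewer.capture("wrist");save(p,"w2.png")
hsv=cv2.cvtColor(p["color"],cv2.COLOR_RGB2HSV)
m=cv2.inRange(hsv,(6,90,60),(22,255,255))
c=max(cv2.findContours(m,0,1)[0],key=cv2.contourArea)
for q in cv2.approxPolyDP(c,5,True)[:,0].astype(float): print("poly",q,atz(p,q,.031).round(4),atz(p,q,.018).round(4))
for d in spotter.tip_of("press_spot",p)[:1]+spotter.tip_of("front_edge",p)[:1]:
    print(d,atz(p,np.array(d["xy"])*[560,420],.083),atz(p,np.array(d["xy"])*[560,420],.019))
E
```

```text
time: 6.62
tcp_pos: [0.468, 0.0421, 0.1396]
orientation: [[0.993, -0.118, 0.009], [-0.118, -0.993, 0.001], [0.009, -0.002, -1.0]]
wrist_force: [0.6, -0.1, -0.0]
finger_gap: 0.004
grasp_force: 0.0
poly [301.  23.] [0.5912 0.0086 0.031 ] [0.5937 0.0075 0.018 ]
poly [239.  24.] [0.5956 0.0503 0.031 ] [0.5983 0.0512 0.018 ]
poly [242. 126.] [0.5285 0.058  0.031 ] [0.5278 0.0594 0.018 ]
poly [272. 125.] [0.5266 0.0363 0.031 ] [0.5258 0.0365 0.018 ]
poly [251. 124.] [0.5291 0.0513 0.031 ] [0.5285 0.0523 0.018 ]
poly [250. 113.] [0.5368 0.051  0.031 ] [0.5366 0.052  0.018 ]
poly [262. 110.] [0.5379 0.0421 0.031 ] [0.5377 0.0427 0.018 ]
poly [263.  95.] [0.548  0.0401 0.031 ] [0.5483 0.0405 0.018 ]
poly [271.  99.] [0.5446 0.0348 0.031 ] [0.5448 0.035  0.018 ]
poly [272.  83.] [0.5553 0.0327 0.031 ] [0.556  0.0328 0.018 ]
poly [282.  86.] [0.5524 0.026  0.031 ] [0.553  0.0257 0.018 ]
poly [281.  70.] [0.5631 0.0255 0.031 ] [0.5642 0.0252 0.018 ]
poly [300.  69.] [0.5622 0.0122 0.031 ] [0.5632 0.0113 0.018 ]
poly [301. 102.] [0.54   0.0138 0.031 ] [0.54   0.0129 0.018 ]
{'xy': [0.5268, 0.0571], 'conf': 0.76} [0.57951194 0.01639415 0.083     ] [0.5913083  0.01187835 0.019     ]
```

View pics/w2.png

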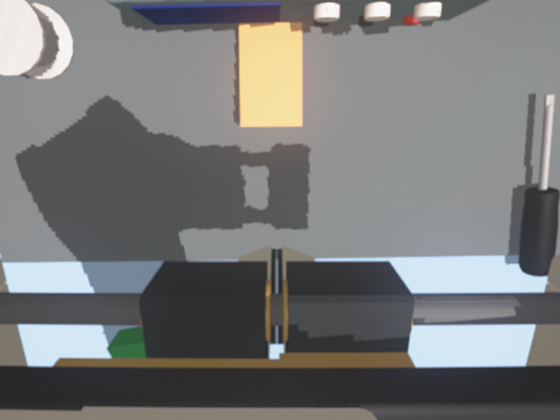

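View pics/a2.png

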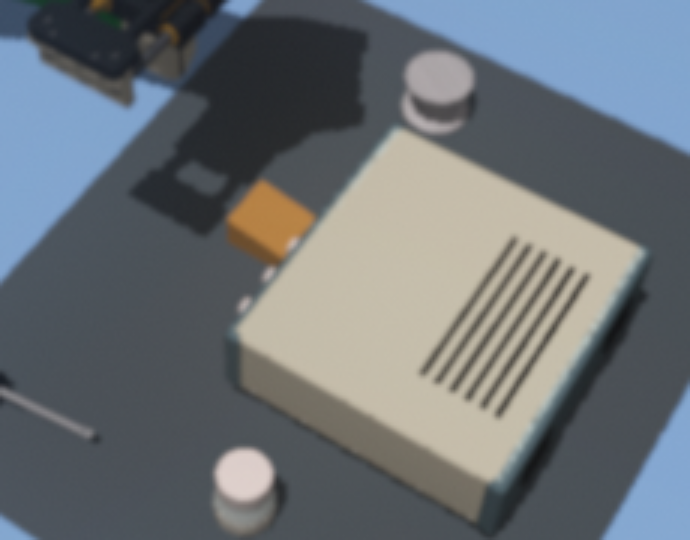

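The wedge sits square under the edge: wrist view, (240–301, 24–126), about 60 mm in. Bystanders are untouched. Now over the press spot.

```bash
python3 -m pendant '-1 0.17 0.01 0 0; -1 0.17 0.01 0 0; -1 0.17 0.005 0 0; -1 0 0 0.08 0; -1 0 0 0.07 0; -1 0 0 0 0'; python3 -m pendant '-1 0 0 0.02 0; -1 0 0 0 0'|grep -E 'pos|wrist';python3 -m pendant '-1 0 0 0.01 0; -1 0 0 0 0'|grep -E 'pos|wrist'
```

```text
time: 7.58
tcp_pos: [0.6136, 0.0158, 0.087]
orientation: [[0.993, -0.117, -0.006], [-0.117, -0.993, -0.0], [-0.006, 0.001, -1.0]]
wrist_force: [-1.0, 0.2, 0.8]
finger_gap: 0.004
grasp_force: 0.0
tcp_pos: [0.6157, 0.016, 0.0843]
wrist_force: [-0.1, -0.7, -0.7]
tcp_pos: [0.6163, 0.0161, 0.0821]
wrist_force: [-0.8, 0.3, 4.0]
```

```bash
python3 -m pendant '-1 0 0 0.007 0; -1 0 0 0 0'|grep -E 'pos|wrist';python3 -m pendant '-1 0 0 0.007 0; -1 0 0 0 0'|grep -E 'pos|wrist'; python3 -m pendant '-1 0 0 0.004 0; -1 0 0 0 0; -1 0 0 0 0'|grep -E 'pos|wrist|time'
```

```text
tcp_pos: [0.6163, 0.0161, 0.0819]
wrist_force: [-8.1, -1.1, 24.2]
tcp_pos: [0.6163, 0.0161, 0.0816]
wrist_force: [-15.0, -1.8, 42.5]
time: 8.95
tcp_pos: [0.6164, 0.0161, 0.0815]
wrist_force: [-18.8, -3.0, 52.8]
```

```bash
python3 -m pendant '-1 0 0 -0.01 0; -1 0 0 -0.015 0; -1 0 0 0 0;-1 0 0 0 0'|grep -E 'pos|wrist'; for i in 1; do 
python3 -m pendant '-1 0 0 0.002 0; -1 0 0 0 0; -1 0 0 0 0'|grep -E 'pos|wrist'
python3 -m pendant '-1 0 0 0.002 0; -1 0 0 0 0; -1 0 0 0 0'|grep -E 'pos|wrist'
python3 -m pendant '-1 0 0 0.002 0; -1 0 0 0 0; -1 0 0 0 0'|grep -E 'pos|wrist'
python3 -m pendant '-1 0 0 0.002 0; -1 0 0 0 0; -1 0 0 0 0'|grep -E 'pos|wrist'; done
```

```text
tcp_pos: [0.6156, 0.016, 0.0829]
wrist_force: [-0.4, -0.3, 0.8]
tcp_pos: [0.6157, 0.016, 0.0825]
wrist_force: [0.2, -0.0, -0.1]
tcp_pos: [0.6158, 0.016, 0.0821]
wrist_force: [-0.4, 0.7, -0.1]
tcp_pos: [0.6158, 0.016, 0.0821]
wrist_force: [-2.2, -0.1, 6.6]
tcp_pos: [0.6158, 0.0161, 0.082]
wrist_force: [-2.9, -1.1, 11.3]
```

The fingertips move free down to 82.1 mm, then the force climbs at once to 11 N with 0.1 mm of travel. The tester is level on the wedge, so I hand in.

```bash
python3 -m pendant '-1 0 0 0 0; -1 0 0 0 0; -1 0 0 0 0; -1 0 0 0 0'|grep -E 'pos|wrist|time'; python3 -c "
from workcell import finish_job
print(finish_job())"
```

```text
time: 11.45
tcp_pos: [0.6158, 0.0161, 0.082]
wrist_force: [-5.3, -0.3, 11.2]
the job is handed in; nothing more can be done
None
```

The wooden wedge is jammed about 60 mm under the tester's front edge, and I handed the job in at about 11.5 s with the fingers pressing at about 11 N and the tester not dipping; an earlier press peaked at 53 N, and the hand-in gave no verdict.

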